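# Hang a drill plate on twin studs, run it up to the stop screw and clamp it

### The arm

A 7-joint arm with a two-finger parallel gripper is mounted at the origin on a cart in front of the work surface, level with it; the furniture and walls round the work are solid. World frame = base frame: x ahead of the robot, y to its left, z up, the work surface at z = 0. Lengths are in m, angles in rad, forces in N, time in s.
With the tool pointing down it reaches from about 0.4 to 0.85 m from the base axis. Payload 10.4 kg.
Tool frame: the origin (TCP) lies on the centre line of the jaws, within the pads' length; the fingertips stand 8 mm ahead of it and the grasp point (between the pads) lies 11 mm behind it; z points along the fingers, y is the line along which they close (so a half turn about z gives the same grasp; the last joint's range is limited). The gripper opens to 85 mm and grips with 20 to 120 N. Pads are 22 mm wide; open, the fingers measure 114 mm over their backs; the gripper's body (76 mm by 85 mm) begins 54 mm behind the grasp point. The pads swing forward as they close: fully open they stand 13 mm farther back than shut.
Start: joints at [1.187, 0.332, -0.065, 1.46, 0.022, 1.35, -0.088], TCP at [0.221, -0.585, 0.239] pointing down, gripper open.
Joint ranges: [-2.6, 2.6], [-0.5, 2.12], [-1.47, 1.34], [0.16, 2.42], [-1.27, 4.41], [0.06, 2.06], [-2.6, 2.6]. Speed limits (rad/s): [2.22, 2.22, 2.79, 2.79, 3.14, 3.14, 3.14].

### API

Orientations are given as a rotation vector (axis times angle).
In Python, from cell import bot, snapshot, camera_model gives the robot as it stands. The module is installed in compiled form; this text tells all that it offers.
- The arm moves only by the tool drive_tool, never from a script. Its argument "plan" is text: rows parted by semicolons, each of 7 numbers parted by spaces: the turn, a rotation vector about the world's x, y, z in degrees, then the shift along the world's x, y, z in m, then the finger opening in m, from 0 to 0.0854. A call has 1 to 20 rows; each row shifts and turns the commanded pose from where the row before left it; what a row does not reach is not made up. A row lasts 1/10 s, in which the tool goes at most 50 mm and 8.59 degrees, less where a joint would pass 70% of its speed; a pose out of reach is approached as far as the arm can. A call is refused whole if a number of a shift passes 0.05 or a number of a turn 8.59, either way. A call with a gripper value outside its range is refused whole. The fingers move at their own pace and stop on an object; "grip_force" is the grip in N (left out, the last holds). Time passes only in rows, so rows that do not move let the fingers close. It gives the time, the measured TCP pose, the force, the opening and the grip force at its end, in the units of the state.
- bot.sense(): the state, without advancing time (a new reading comes with each control period).
- snapshot(name): name is "scene" or "top"; returns the picture (420x560x3 uint8, red, green, blue); there is no depth.
- camera_model(name): a dict with "fx", "fy", "cx", "cy" (pixels), "cam_to_world" (4x4, takes a point from camera to world coordinates). Camera axes: x right, y up, looking along -z (the intrinsics and any distortion apply to the point x, -y, -z); pixel columns grow to the right and rows downward; lengths in m; the calibration is good to about 2 mm. A picture is of the moment at which its call begins. camera_model takes no time and is no camera call.
- bot.finish_job(): hands the job in; it is judged then, once.
The state is a dict: "time": time; "joint_pos": joint angles; "qvel": joint speeds; "effort": joint torques, N m; "tcp_pos": TCP position; "orientation": TCP orientation; "ft_force": force on the tool from outside, world axes, zero at the start; "wrist_torque": the same for the moment, N m; "finger_gap": finger opening in m; "grasp_force": force on a finger pad.
Only numpy, scipy, OpenCV 4.12 (cv2) and the standard library are available. Lean on these libraries where they do the work, as an engineer would, in place of code of your own. Each camera call takes 0.05 s, during which the arm holds its last target. There are 200 camera calls.

### The job

Fit the drill plate to the drilling fixture: hang it by its two keyholes over the two headed studs so that it lies flat on the rails, then slide it along under the stud heads until its end meets the rubber buffer of the stop screw. Go gently and by feel, do not force it on the studs; seat it on the buffer with a push of about 7 N (never over 10), let go, and press the toggle clamp's handle down so that its rubber pad holds the plate there.

Things in the scene. Friction and masses are not known exactly. Their poses are not given: they have to be found in the camera images.
- plate_grip (a point): centre of the drill plate's black handle bar, 36 mm above the plate's underside over its middle; axes the plate's, z up. Loose steel plate 80 (x) x 190 (y) x 8 mm, about 0.5 kg, flat on the bench, handle up. Bar 16 mm thick (x), 36 long (y), 32 to 48 mm above the underside; grip it across the 16 mm. Through the plate on its line x = 0: two keyholes, see studs. 13 mm bushes stand 4 mm proud at x +-22, y +-18 mm
- studs: the two studs of the dark drilling fixture fixed on the bench. Origin on the bench midway between them, z up. Studs at x 0, y +-50 mm: 8 mm neck, flat round 14 mm head, z 33 to 40.5 mm. Rails at x +-34 mm, tops z 22 mm, carry the plate 3 mm clear of the heads. Keyholes: 15.6 mm round ends at plate y +62 and -38 mm go over the heads (plate middle at y -12 mm, plate y along fixture y)
- stop: bracket of the adjustable stop at the fixture's +y end; origin in its front face (fixture y +126, z 26 mm), axes the fixture's. Its screw with a 13 mm rubber buffer points to -y at the plate's end face (plate y +95 mm); how far it sticks out was set by hand, not measured: a hung plate meets it after sliding 13 to 33 mm to +y in its slots (10 mm wide, 38 mm travel). The buffer, well damped, gives 2.5 mm at 7 N per mm
- clamp_handle (a joint): toggle clamp handle at the fixture's -y end: 0 = open as found (handle raised 63 degrees, arm up clear of the plate), about 1.1 rad = handle level, pad on the plate. It turns about a line along fixture x through y -142, z 52 mm; pressed, it swings down and outward to fixture -y. It stays where left; moving it takes about 6 N at the grip, more as the pad bears
- handle_grip (a point): point on the upper face (to be pressed) of the clamp handle's black grip, 80 mm from the handle's pivot and 10 mm above the line from pivot to tip. The grip is 20 mm wide and reaches from 39 to 101 mm from the pivot. Measured places may be off by more than the play of the plate round the studs: feel for the studs
- clamp_arm: arm of the toggle clamp, linked to the handle and moved by it alone; origin at its own pivot (fixture x 0, y -126, z 33 mm). Open it stands upright, up to 100 mm above the bench; closed it reaches 67 mm towards the fixture's +y and its 18 mm rubber pad bears on the top of the plate's -y end

How it is judged:
By the outcome, as a careful person would: the job done as asked, in the order asked, and still so for the second after the job is handed in, with the robot touching nothing.
It also fails if it takes over 67 s, if anything falls off the work surface, if the arm or the gripper's body presses on something with over 40 N, if the wrist force passes 120 N, or if a joint passes its speed limit or range.

## Working session

There is one attempt and no reset: what is moved stays moved. The work goes in short steps, Python scripts to look and compute and a tool call to move; the robot and the scene stay as the last step left them, time stands still between calls to the robot, and variables do not carry over. Pictures are saved under pics/ and viewed, at most 10 in all, crops included, and the job is handed in when it is done.

Besides the shell and the picture viewer there is one more tool, called after "Emit:" as name(argument=value, ...) on one line, values as JSON. drive_tool: Moves the arm, as the interface text tells. Its arguments: {"type":"object","properties":{"plan":{"type":"string"},"grip_force":{"type":"number"}},"required":["plan"]}

```bash
mkdir -p pics; python3 - <<'E'
from cell import bot, snapshot, camera_model
import cv2, numpy as np
for n in("scene","top"):
    im=snapshot(n); np.save(n,im); cv2.imwrite(f"pics/{n}0.png",cv2.resize(im[:,:,::-1],(800,600),interpolation=cv2.INTER_CUBIC))
    m=camera_model(n); print(n,{k:(np.round(v,4).tolist() if not isinstance(v,str) else v) for k,v in m.items()})
s=bot.sense(); print({k:np.round(v,4).tolist() for k,v in s.items()})
E
```

```text
scene {'fx': 439.1341, 'fy': 439.1341, 'cx': 276.8547, 'cy': 206.0601, 'cam_to_world': [[-0.6672, 0.3979, -0.6297, -0.1837], [-0.7449, -0.3607, 0.5613, 0.676], [-0.0038, 0.8435, 0.537, 0.7179], [0.0, 0.0, 0.0, 1.0]]}
top {'fx': 441.3857, 'fy': 441.3857, 'cx': 284.6051, 'cy': 210.4075, 'cam_to_world': [[-0.2096, 0.9553, -0.2083, 0.3532], [-0.9778, -0.2057, 0.0403, 0.0538], [-0.0044, 0.2122, 0.9772, 0.9476], [0.0, 0.0, 0.0, 1.0]]}
{'time': 0.1, 'joint_pos': [1.1874, 0.3328, -0.0647, 1.4609, 0.0216, 1.3499, -0.0885], 'qvel': [-0.0005, -0.001, 0.0007, -0.0015, -0.0023, 0.0008, 0.0005], 'effort': [0.0015, -62.6748, 0.0492, -39.2434, 0.0162, 0.0071, -0.0001], 'tcp_pos': [0.2205, -0.5845, 0.2386], 'orientation': [-3.0894, -0.5634, 0.0005], 'ft_force': [-0.4043, 0.5549, 0.7408], 'wrist_torque': [0.0313, 0.0036, 0.035], 'grasp_force': 0.0, 'finger_gap': 0.0855}
```

View pics/top0.png

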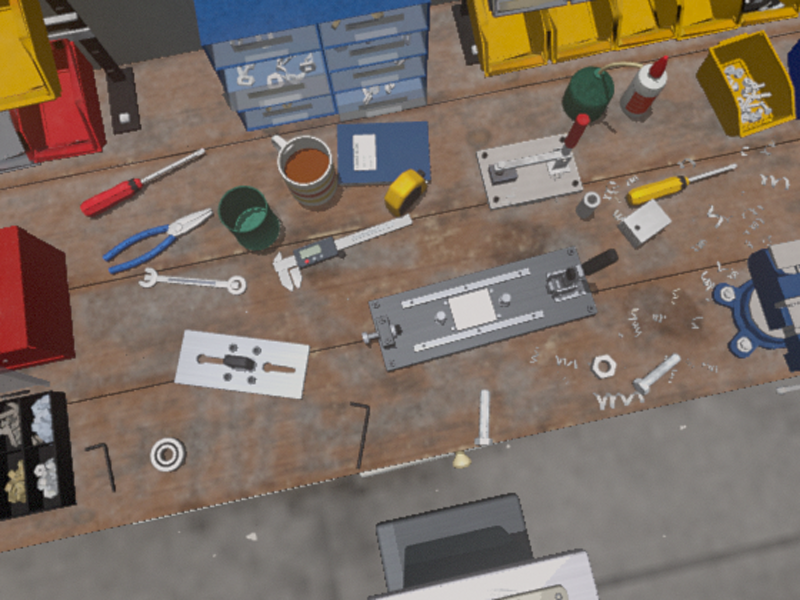

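View pics/scene0.png

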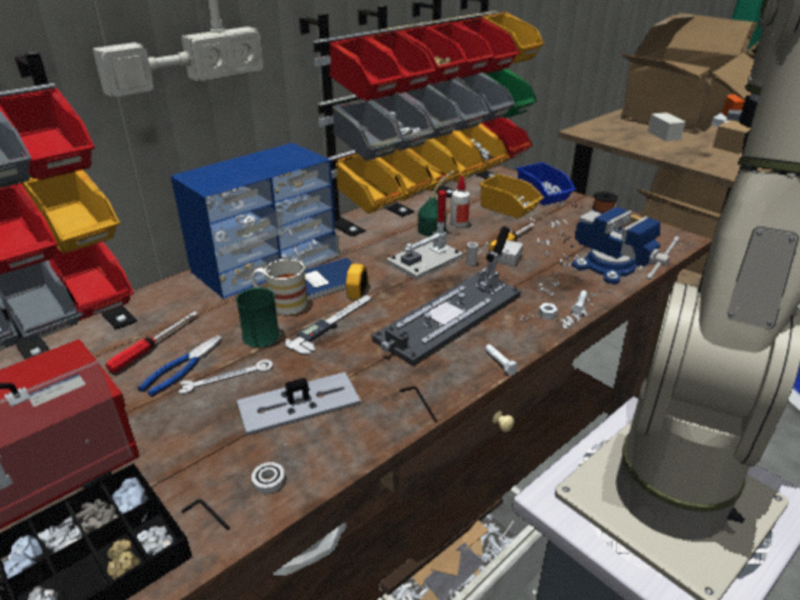

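The top view shows the plate at about (242,363), its round keyhole ends to the left, so its +y points left. The fixture is at about (480,308), with the stop on the left at (380,335) and the clamp on the right at (570,280).

```bash
python3 - <<'E'
import cv2, numpy as np
im=np.load("top.npy")[:,:,::-1]
a=cv2.resize(im[225:285,115:225],None,fx=4,fy=4,interpolation=cv2.INTER_CUBIC)
b=cv2.resize(im[165:265,250:440],None,fx=4,fy=4,interpolation=cv2.INTER_CUBIC)
c=np.zeros((600,800,3),np.uint8); c[:400,:760]=b
a=a[20:220]; c[400:600,:440]=a   # a rows start at 225+5=230
cv2.imwrite("pics/crop1.png",c)
E
```

```text
(no output)
```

View pics/crop1.png

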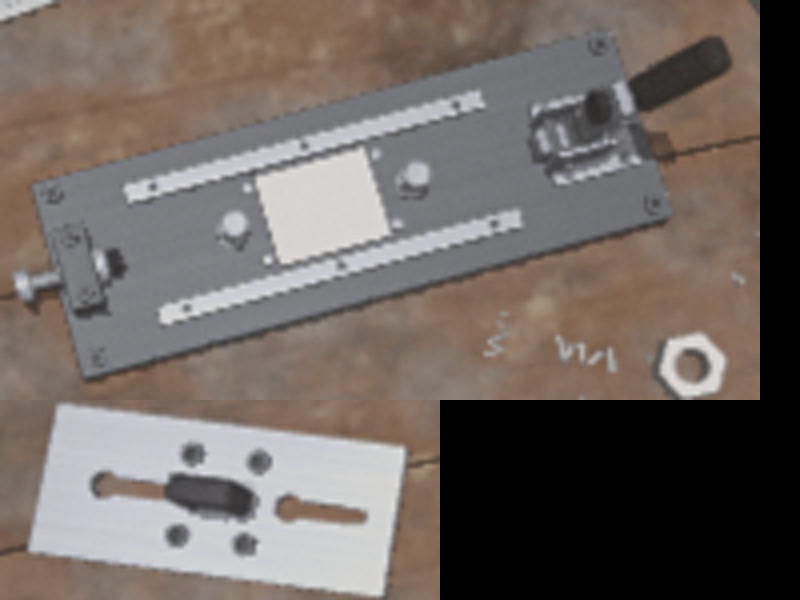

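The crop shows the stud heads at (235,224) and (416,174), the rails with their screws, the plate's four corners, four bushes and two keyholes. I'll fit planar poses from these.

```bash
cat > h.py <<'E'
import numpy as np
from cell import camera_model
from scipy.optimize import least_squares
from scipy.spatial.transform import Rotation as R
def proj(n,P):
    m=camera_model(n);T=np.array(m["cam_to_world"]);c=(np.asarray(P,float)-T[:3,3])@T[:3,:3]
    return np.c_[m["fx"]*c[:,0]/-c[:,2]+m["cx"], m["fy"]*-c[:,1]/-c[:,2]+m["cy"]]
def world(p,L):
    x,y,a=p;L=np.asarray(L,float);c,s=np.cos(a),np.sin(a)
    return np.c_[x+c*L[:,0]-s*L[:,1],y+s*L[:,0]+c*L[:,1],L[:,2]]
def fit(n,L,uv,x0):
    r=least_squares(lambda p:(proj(n,world(p,L))-uv).ravel(),x0,x_scale=[.1,.1,.1],loss="soft_l1")
    return r.x,(proj(n,world(r.x,L))-uv)
E
python3 - <<'E'
from h import *
mm=1e-3
uv=np.array([[235,222],[416,174],[152,187],[304,145],[456,104],[187,308],[341,265],[494,223]])/4+[250-.4,165-.4]
# studs first then rails (screw spacing unknown: fit with d)
Ls=lambda d:np.array([[0,50,40.5],[0,-50,40.5],[34,d,22],[34,0,22],[34,-d,22],[-34,d,22],[-34,0,22],[-34,-d,22]])*mm
best=min(((np.sum(fit("top",Ls(d),uv,[.6,0,0])[1]**2),d) for d in range(60,100,1)))
p,r=fit("top",Ls(best[1]),uv,[.6,0,0]);print("fix",best,p,np.degrees(p[2]));print(r.round(2).tolist())
p2,r2=fit("top",Ls(0)[:2],uv[:2],p);print("studs only",p2,r2.round(2).tolist())
uv=(np.array([[58,404],[406,448],[384,597],[29,551],[193,454],[260,461],[177,535],[245,545],[105,485],[288,507]])-[0,400])/4+[115-.4,230-.4]
L=np.array([[40,95,8],[40,-95,8],[-40,-95,8],[-40,95,8],[22,18,12],[22,-18,12],[-22,18,12],[-22,-18,12],[0,62,8],[0,-38,8]])*mm
q,r=fit("top",L,uv,[.5,.3,0]);print("plate",q,np.degrees(q[2]));print(r.round(2).tolist())
print(proj("scene",world(q,[[0,0,.048]]))/.7,proj("scene",world(p,Ls(0)[:2]))/.7)
print("handle top proj",(proj("top",world(q,[[0,18e-3,.048],[0,-18e-3,.048]]))-[115,230])*4+[0,400])
E
```

```text
fix (np.float64(0.3461147228154005), 85) [ 0.51841975 -0.07731616  0.05885738] 3.3722791901976867
[[-0.15, 0.2], [0.27, -0.29], [0.11, -0.12], [0.1, 0.06], [-0.25, 0.08], [-0.01, -0.06], [0.01, 0.07], [-0.08, 0.05]]
studs only [ 0.51836025 -0.0771674   0.0513538 ] [[-0.26, 0.07], [0.26, -0.08]]
plate [ 0.51127806  0.27546927 -0.33618116] -19.26176148002219
[[0.42, 0.01], [0.27, -0.16], [-0.19, -0.07], [0.19, 0.18], [-0.3, -0.15], [-0.46, 0.18], [-0.1, 0.08], [-0.35, -0.29], [0.1, -0.04], [0.42, 0.27]]
[[295.58443969 382.79629076]] [[426.91025497 315.03743094]
 [460.52685383 294.94294083]]
handle top proj [[163.04366683 484.30105482]
 [232.28554567 493.01550954]]
```

Emit:
drive_tool(plan="0 0 2.5 0.031 0.037 0 0.085;0 0 2.5 0.031 0.037 0 0.085;0 0 2.5 0.031 0.037 0 0.085;0 0 2.5 0.031 0.037 0 0.085;0 0 2.5 0.031 0.037 0 0.085;0 0 2.5 0.031 0.037 0 0.085;0 0 2.5 0.031 0.037 0 0.085;0 0 2.5 0.031 0.037 0 0.085;0 0 2.5 0.031 0.037 0 0.085;0 0 2.5 0.001 0.0475 -0.005 0.05;0 0 2.5 0.001 0.0475 -0.005 0.05;0 0 2.5 0.001 0.0475 -0.005 0.05;0 0 2.5 0.001 0.0475 -0.005 0.05;0 0 2.5 0.001 0.0475 -0.005 0.05;0 0 2.5 0.001 0.0475 -0.005 0.05;0 0 2.5 0.001 0.0475 -0.005 0.05;0 0 2.5 0.001 0.0475 -0.005 0.05;0 0 2.5 0.001 0.0475 -0.005 0.05;0 0 2.5 0.001 0.0475 -0.005 0.05;0 0 2.5 0.001 0.0475 -0.005 0.05", grip_force=40)

```text
time: 2.1
tcp_pos: [0.5105, 0.2722, 0.184]
orientation: [2.562, 1.818, -0.0]
ft_force: [0.7, 0.9, 0.9]
finger_gap: 0.05
grasp_force: 0.0
```

Emit:
drive_tool(plan="0 0 0 0.0008 0.0033 -0.035 0.05;0 0 0 0 0 -0.035 0.05;0 0 0 0 0 -0.035 0.05;0 0 0 0 0 -0.03 0.05;0 0 0 0 0 -0.02 0.04;0 0 0 0 0 0 0.03;0 0 0 0 0 0 0.02;0 0 0 0 0 0 0.01;0 0 0 0 0 0 0.005;0 0 0 0 0 0 0.005", grip_force=60)

```text
time: 3.1
tcp_pos: [0.512, 0.2743, 0.0304]
orientation: [2.563, 1.816, 0.002]
ft_force: [0.9, -0.2, 2.9]
finger_gap: 0.0145
grasp_force: 60.9
```

Emit:
drive_tool(plan="0 0 0 0 0 0.015 0.005;0 0 0 0 0 0.03 0.005;0 0 0 0 0 0.03 0.005;0 0 2.07 0.0006 -0.02 0 0.005;0 0 2.07 0.0007 -0.036 0 0.005;0 0 2.07 0.0007 -0.036 0 0.005;0 0 2.07 0.0007 -0.036 0 0.005;0 0 2.07 0.0007 -0.036 0 0.005;0 0 2.07 0.0007 -0.036 0 0.005;0 0 2.07 0.0007 -0.036 0 0.005;0 0 2.07 0.0007 -0.036 0 0.005;0 0 2.07 0.0006 -0.036 0 0.005;0 0 2.07 0.0006 -0.036 0 0.005;0 0 2.07 0.0006 -0.0205 0 0.005;0 0 0 0 0 -0.01 0.005;0 0 0 0 0 -0.01 0.005;0 0 0 0 0 0 0.005;0 0 0 0 0 0 0.005")

```text
time: 4.9
tcp_pos: [0.5186, -0.0891, 0.0843]
orientation: [-2.151, -2.289, -0.0]
ft_force: [0.1, -0.5, -5.2]
finger_gap: 0.0153
grasp_force: 59.7
```

```bash
python3 - <<'E'
from h import *
from cell import bot,snapshot
import cv2
im=snapshot("top");np.save("t1",im)
s=bot.sense();print(s["tcp_pos"],s["orientation"],s["ft_force"],s["wrist_torque"])
a=cv2.resize(im[165:265,250:440,::-1],None,fx=4,fy=4,interpolation=cv2.INTER_CUBIC)
cv2.imwrite("pics/crop2.png",a)
E
```

```text
[ 0.51886277 -0.08934323  0.08459079] [-2.15178376e+00 -2.28874502e+00 -4.89075669e-04] [ 0.48241068  0.0152601  -4.36073698] [ 0.03535707 -0.0233391   0.02255687]
```

View pics/crop2.png

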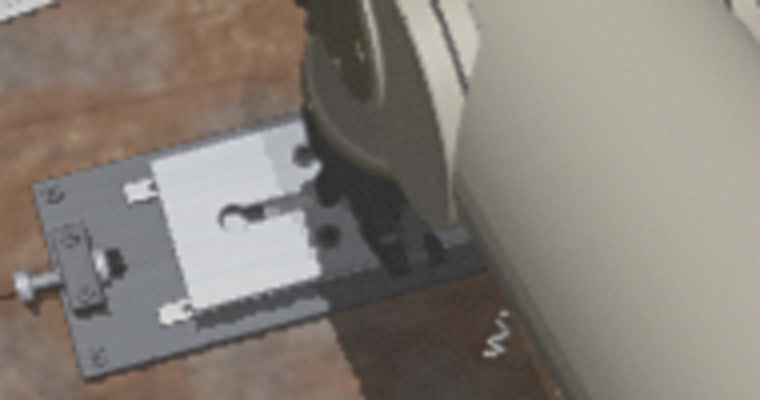

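The top crop shows the plate's left half over the fixture: corners (152,160) and (191,309), keyhole (234,217), bushes (304,155) and (326,236). The stud head is visible through the hole.

```bash
python3 - <<'E'
from h import *
uv=np.array([[152,160],[191,309],[233,217],[304,155],[326,236]])/4+[249.6,164.6]
for dz in(.054,):
    L=np.array([[40,95,8],[-40,95,8],[0,62,8],[22,18,12],[-22,18,12]])*1e-3+[0,0,dz]
    q,r=fit("top",L,uv,[.52,-.09,.06]);print("plate",q,np.degrees(q[2]));print(r.round(2).tolist())
p=[.51842,-.07732,.05886]
print("want",world(p,[[0,-.012,0]]))
E
```

```text
plate [ 0.51692005 -0.08712233  0.04097566] 2.3477320976037936
[[-0.38, -0.08], [-0.2, -0.0], [-0.09, 0.19], [0.19, -0.15], [0.51, 0.03]]
want [[ 0.51912591 -0.08929922  0.        ]]
```

Emit:
drive_tool(plan="0 0 0 0.0006 -0.0012 -0.005 0.005;0 0 0 0 0 -0.004 0.005;0 0 0 0 0 -0.002 0.005;0 0 0 0 0 -0.001 0.005;0 0 0 0 0 -0.001 0.005;0 0 0 0 0 -0.001 0.005;0 0 0 0 0 0 0.005")

```text
time: 5.65
tcp_pos: [0.5193, -0.0917, 0.0703]
orientation: [-2.154, -2.287, -0.0]
ft_force: [-0.4, 0.3, -4.6]
finger_gap: 0.0151
grasp_force: 59.9
```

Emit:
drive_tool(plan="0 0 0 0 0 -0.001 0.005;0 0 0 0 0 -0.001 0.005;0 0 0 0 0 0 0.005")

```text
time: 5.95
tcp_pos: [0.5193, -0.0917, 0.0682]
orientation: [-2.154, -2.287, 0.0]
ft_force: [-0.6, -0.3, -5.9]
finger_gap: 0.0148
grasp_force: 59.9
```

```bash
cat > s.py <<'E'
from cell import bot
import numpy as np
s=bot.sense()
for k in("time","tcp_pos","orientation","ft_force","wrist_torque","joint_pos","finger_gap"):print(k,np.round(s[k],4))
E
python3 s.py
```

```text
time 5.95
tcp_pos [ 0.5193 -0.0917  0.0682]
orientation [-2.1536 -2.2871  0.    ]
ft_force [-0.6135 -0.3225 -5.8876]
wrist_torque [-0.0123 -0.0576  0.0015]
joint_pos [ 0.6781  0.37   -0.6817  1.874   0.2755  0.9928 -0.0627]
finger_gap 0.0148
```

Emit:
drive_tool(plan="0 0 0 0 0 -0.001 0.005;0 0 0 0 0 -0.001 0.005;0 0 0 0 0 0 0.005")

```text
time: 6.25
tcp_pos: [0.5193, -0.0917, 0.0662]
orientation: [-2.154, -2.287, 0.0]
ft_force: [-0.8, -0.1, -4.1]
finger_gap: 0.0149
grasp_force: 59.9
```

```bash
python3 s.py
```

```text
time 6.25
tcp_pos [ 0.5193 -0.0917  0.0662]
orientation [-2.1537e+00 -2.2870e+00  1.0000e-04]
ft_force [-0.7701 -0.0849 -4.0741]
wrist_torque [ 0.0056  0.007  -0.0057]
joint_pos [ 0.677   0.373  -0.6806  1.8755  0.2779  0.9891 -0.0645]
finger_gap 0.0149
```

Emit:
drive_tool(plan="0 0 0 0 0 -0.001 0.005;0 0 0 0 0 -0.001 0.005;0 0 0 0 0 -0.001 0.005;0 0 0 0 0 0 0.005")

```text
time: 6.65
tcp_pos: [0.5193, -0.0917, 0.0632]
orientation: [-2.154, -2.287, 0.0]
ft_force: [-0.4, -0.4, -5.5]
finger_gap: 0.0148
grasp_force: 59.9
```

```bash
python3 s.py
```

```text
time 6.65
tcp_pos [ 0.5193 -0.0917  0.0632]
orientation [-2.1535e+00 -2.2871e+00  1.0000e-04]
ft_force [-0.42   -0.3954 -5.4987]
wrist_torque [-0.0253 -0.0182  0.0411]
joint_pos [ 0.6751  0.3773 -0.6789  1.8776  0.2815  0.9837 -0.0672]
finger_gap 0.0148
```

Emit:
drive_tool(plan="0 0 0 0 0 -0.001 0.005;0 0 0 0 0 -0.001 0.005;0 0 0 0 0 -0.001 0.005;0 0 0 0 0 -0.001 0.005;0 0 0 0 0 0 0.005")

```text
time: 7.15
tcp_pos: [0.5193, -0.0917, 0.0592]
orientation: [-2.154, -2.287, 0.0]
ft_force: [-0.2, 0.1, -4.8]
finger_gap: 0.0151
grasp_force: 59.9
```

```bash
python3 s.py
```

```text
time 7.15
tcp_pos [ 0.5193 -0.0917  0.0592]
orientation [-2.1536e+00 -2.2870e+00  1.0000e-04]
ft_force [-0.1548  0.1189 -4.7514]
wrist_torque [-0.0224 -0.0197 -0.0076]
joint_pos [ 0.6727  0.3831 -0.6766  1.8804  0.2863  0.9764 -0.0708]
finger_gap 0.0151
```

Emit:
drive_tool(plan="0 0 0 0 0 -0.001 0.005;0 0 0 0 0 -0.001 0.005;0 0 0 0 0 -0.001 0.005;0 0 0 0 0 -0.001 0.005;0 0 0 0 0 -0.001 0.005;0 0 0 0 0 0 0.005")

```text
time: 7.75
tcp_pos: [0.5192, -0.0917, 0.0542]
orientation: [-2.154, -2.287, 0.0]
ft_force: [0.3, -1.4, -4.2]
finger_gap: 0.0148
grasp_force: 59.9
```

```bash
python3 s.py
```

```text
time 7.75
tcp_pos [ 0.5192 -0.0917  0.0542]
orientation [-2.1536e+00 -2.2870e+00  1.0000e-04]
ft_force [ 0.3204 -1.385  -4.1542]
wrist_torque [-0.0053  0.0092  0.0429]
joint_pos [ 0.6696  0.3904 -0.6736  1.8837  0.2924  0.9673 -0.0754]
finger_gap 0.0148
```

Emit:
drive_tool(plan="0 0 0 0 0 -0.001 0.005;0 0 0 0 0 -0.0005 0.005;0 0 0 0 0 -0.0005 0.005;0 0 0 0 0 0 0.005")

```text
time: 8.15
tcp_pos: [0.5194, -0.0917, 0.0524]
orientation: [2.154, 2.287, 0.0]
ft_force: [-0.3, 0.6, -3.8]
finger_gap: 0.0148
grasp_force: 59.9
```

```bash
python3 s.py; python3 - <<'E'
from cell import snapshot
import cv2
im=snapshot("scene")
cv2.imwrite("pics/s2.png",cv2.resize(im[170:270,240:400,::-1],None,fx=5,fy=5,interpolation=cv2.INTER_CUBIC))
E
```

```text
time 8.15
tcp_pos [ 0.5194 -0.0917  0.0524]
orientation [2.1536e+00 2.2871e+00 1.0000e-04]
ft_force [-0.2822  0.6166 -3.8026]
wrist_torque [-0.0118  0.1228 -0.0149]
joint_pos [ 0.6683  0.3931 -0.6725  1.8847  0.2948  0.9638 -0.0772]
finger_gap 0.0148
```

View pics/s2.png

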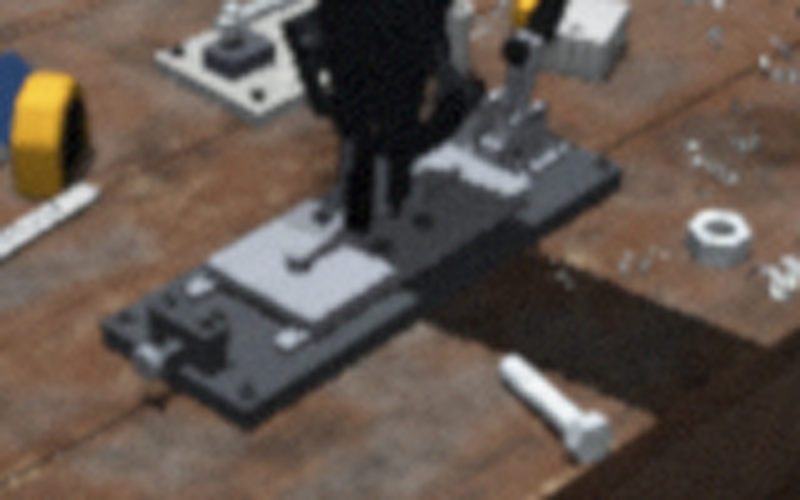

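The scene crop shows the plate lying on the rails, with the stud in the keyhole at about (297,262). I'll confirm rail contact.

Emit:
drive_tool(plan="0 0 0 0 0 -0.0005 0.005;0 0 0 0 0 -0.0005 0.005;0 0 0 0 0 0 0.005")

```text
time: 8.5
tcp_pos: [0.5194, -0.0917, 0.0523]
orientation: [2.153, 2.287, -0.001]
ft_force: [-7.5, 1.4, 9.7]
finger_gap: 0.0151
grasp_force: 62.0
```

```bash
python3 s.py
```

```text
time 8.5
tcp_pos [ 0.5194 -0.0917  0.0523]
orientation [ 2.1534e+00  2.2869e+00 -9.0000e-04]
ft_force [-7.4503  1.3823  9.7089]
wrist_torque [0.1676 1.5125 0.0073]
joint_pos [ 0.6678  0.3933 -0.6724  1.8847  0.2957  0.964  -0.0782]
finger_gap 0.0151
```

Emit:
drive_tool(plan="0 0 0 0 0 0.0004 0.005;0 0 0 0 0 0.0003 0.005;0 0 0 0 0 0 0.005")

```text
time: 8.8
tcp_pos: [0.5194, -0.0917, 0.0523]
orientation: [2.154, 2.287, -0.0]
ft_force: [-4.3, 0.7, 5.5]
finger_gap: 0.015
grasp_force: 61.4
```

```bash
python3 s.py; python3 - <<'E'
from h import *
p=[.51842,-.07732,.05886]
for y in(.085,.09,.095,.1,.105,.11,.115): print(y,((proj("top",world(p,[[0,y,.026],[0,y,.0325]]))-[249.6,164.6])*4).round(0).tolist())
E
```

```text
time 8.8
tcp_pos [ 0.5194 -0.0917  0.0523]
orientation [ 2.1536e+00  2.2870e+00 -1.0000e-04]
ft_force [-4.3302  0.7247  5.4918]
wrist_torque [ 0.1499  0.9636 -0.0572]
joint_pos [ 0.6682  0.3932 -0.6724  1.8848  0.295   0.9638 -0.0775]
finger_gap 0.015
0.085 [[170.0, 245.0], [170.0, 243.0]]
0.09 [[161.0, 248.0], [161.0, 246.0]]
0.095 [[151.0, 250.0], [152.0, 248.0]]
0.1 [[142.0, 253.0], [142.0, 251.0]]
0.105 [[133.0, 255.0], [133.0, 253.0]]
0.11 [[124.0, 258.0], [124.0, 256.0]]
0.115 [[115.0, 260.0], [115.0, 258.0]]
```

Emit:
drive_tool(plan="0 0 0 0 0 0.0004 0.005;0 0 0 0 0 0 0.005;0 0 0 -0.0001 0.001 0 0.005;0 0 0 -0.0001 0.002 0 0.005;0 0 0 0 0 0 0.005")

```text
time: 9.3
tcp_pos: [0.5193, -0.0884, 0.0524]
orientation: [2.153, 2.287, 0.001]
ft_force: [0.9, -0.8, -2.3]
finger_gap: 0.0147
grasp_force: 60.2
```

```bash
python3 s.py
```

```text
time 9.3
tcp_pos [ 0.5193 -0.0884  0.0524]
orientation [2.1534e+00 2.2873e+00 6.0000e-04]
ft_force [ 0.9161 -0.825  -2.3047]
wrist_torque [-0.0254 -0.0468 -0.0268]
joint_pos [ 0.6642  0.392  -0.6742  1.8866  0.2945  0.963  -0.083 ]
finger_gap 0.0147
```

Sliding freely with a light down load. I'll slide further along (-0.059, 0.998).

Emit:
drive_tool(plan="0 0 0 -0.0001 0.0015 0 0.005;0 0 0 -0.0001 0.0015 0 0.005;0 0 0 -0.0001 0.0015 0 0.005;0 0 0 -0.0001 0.0015 0 0.005;0 0 0 0 0 0 0.005")

```text
time: 9.8
tcp_pos: [0.5187, -0.0822, 0.0524]
orientation: [-2.153, -2.287, -0.0]
ft_force: [0.8, 0.3, -2.9]
finger_gap: 0.0147
grasp_force: 60.1
```

```bash
python3 s.py
```

```text
time 9.8
tcp_pos [ 0.5187 -0.0822  0.0524]
orientation [-2.1530e+00 -2.2874e+00 -3.0000e-04]
ft_force [ 0.7607  0.3364 -2.8799]
wrist_torque [ 0.114   0.028  -0.0067]
joint_pos [ 0.6562  0.3898 -0.6774  1.8902  0.294   0.9624 -0.0943]
finger_gap 0.0147
```

Emit:
drive_tool(plan="0 0 0 -0.0001 0.0015 0 0.005;0 0 0 -0.0001 0.0015 0 0.005;0 0 0 -0.0001 0.0015 0 0.005;0 0 0 0 0 0 0.005")

```text
time: 10.2
tcp_pos: [0.5184, -0.0777, 0.0524]
orientation: [-2.153, -2.287, -0.0]
ft_force: [-0.9, 0.9, -3.2]
finger_gap: 0.0149
grasp_force: 60.1
```

Emit:
drive_tool(plan="0 0 0 -0.0001 0.001 0 0.005;0 0 0 0 0.001 0 0.005;0 0 0 0 0 0 0.005")

```text
time: 10.5
tcp_pos: [0.5183, -0.0759, 0.0524]
orientation: [-2.153, -2.287, -0.0]
ft_force: [-1.1, 0.4, -4.5]
finger_gap: 0.015
grasp_force: 60.0
```

Emit:
drive_tool(plan="0 0 0 -0.0001 0.001 0 0.005;0 0 0 0 0.001 0 0.005;0 0 0 0 0 0 0.005")

```text
time: 10.8
tcp_pos: [0.5182, -0.0739, 0.0524]
orientation: [-2.153, -2.287, -0.0]
ft_force: [-0.3, 0.5, -3.2]
finger_gap: 0.0149
grasp_force: 59.9
```

Emit:
drive_tool(plan="0 0 0 -0.0001 0.001 0 0.005;0 0 0 -0.0001 0.001 0 0.005;0 0 0 0 0 0 0.005")

```text
time: 11.1
tcp_pos: [0.518, -0.0719, 0.0524]
orientation: [-2.153, -2.287, -0.0]
ft_force: [0.9, 0.5, -3.7]
finger_gap: 0.0153
grasp_force: 59.9
```

Emit:
drive_tool(plan="0 0 0 -0.0001 0.0008 0 0.005;0 0 0 0 0.0007 0 0.005;0 0 0 0 0 0 0.005")

```text
time: 11.4
tcp_pos: [0.5179, -0.0705, 0.0524]
orientation: [-2.154, -2.287, -0.0]
ft_force: [-0.8, 0.1, -5.4]
finger_gap: 0.0143
grasp_force: 59.9
```

Emit:
drive_tool(plan="0 0 0 -0.0001 0.0008 0 0.005;0 0 0 0 0.0007 0 0.005;0 0 0 0 0 0 0.005")

```text
time: 11.7
tcp_pos: [0.5178, -0.069, 0.0524]
orientation: [-2.154, -2.287, -0.0]
ft_force: [0.2, 0.3, -4.2]
finger_gap: 0.0149
grasp_force: 59.9
```

Emit:
drive_tool(plan="0 0 0 -0.0001 0.0008 0 0.005;0 0 0 0 0.0007 0 0.005;0 0 0 0 0 0 0.005")

```text
time: 12.0
tcp_pos: [0.5178, -0.0675, 0.0524]
orientation: [2.153, 2.287, 0.0]
ft_force: [0.4, -0.1, -5.0]
finger_gap: 0.015
grasp_force: 59.9
```

Emit:
drive_tool(plan="0 0 0 -0.0001 0.0008 0 0.005;0 0 0 0 0.0007 0 0.005;0 0 0 0 0 0 0.005")

```text
time: 12.3
tcp_pos: [0.5176, -0.066, 0.0524]
orientation: [2.154, 2.287, 0.0]
ft_force: [-0.6, -0.2, -5.2]
finger_gap: 0.0148
grasp_force: 59.9
```

Emit:
drive_tool(plan="0 0 0 -0.0001 0.0008 0 0.005;0 0 0 0 0.0007 0 0.005;0 0 0 0 0 0 0.005")

```text
time: 12.6
tcp_pos: [0.5176, -0.0645, 0.0524]
orientation: [2.153, 2.287, 0.0]
ft_force: [0.1, -0.8, -4.8]
finger_gap: 0.015
grasp_force: 59.9
```

Emit:
drive_tool(plan="0 0 0 -0.0001 0.0008 0 0.005;0 0 0 0 0.0007 0 0.005;0 0 0 0 0 0 0.005")

```text
time: 12.9
tcp_pos: [0.5174, -0.063, 0.0524]
orientation: [-2.154, -2.287, -0.0]
ft_force: [-0.0, -0.8, -3.8]
finger_gap: 0.0152
grasp_force: 59.9
```

Emit:
drive_tool(plan="0 0 0 -0.0001 0.0008 0 0.005;0 0 0 0 0.0007 0 0.005;0 0 0 0 0 0 0.005")

```text
time: 13.2
tcp_pos: [0.5173, -0.0621, 0.0525]
orientation: [2.154, 2.286, -0.001]
ft_force: [-0.0, -1.6, -3.3]
finger_gap: 0.015
grasp_force: 59.9
```

Emit:
drive_tool(plan="0 0 0 0 0.0003 0 0.005;0 0 0 0 0 0 0.005;0 0 0 0 0 0 0.005")

```text
time: 13.5
tcp_pos: [0.5173, -0.0618, 0.0525]
orientation: [2.154, 2.287, -0.001]
ft_force: [-0.5, -3.8, -2.9]
finger_gap: 0.0148
grasp_force: 60.0
```

```bash
python3 s.py
```

```text
time 13.5
tcp_pos [ 0.5173 -0.0618  0.0525]
orientation [ 2.1538e+00  2.2866e+00 -5.0000e-04]
ft_force [-0.5048 -3.7945 -2.8513]
wrist_torque [-0.971   0.0556  0.0778]
joint_pos [ 0.6277  0.3832 -0.6871  1.9004  0.2944  0.9599 -0.1352]
finger_gap 0.0148
```

Emit:
drive_tool(plan="0 0 0 0 0.0004 0 0.005;0 0 0 0 0 0 0.005;0 0 0 0 0 0 0.005")

```text
time: 13.8
tcp_pos: [0.5174, -0.0616, 0.0525]
orientation: [2.154, 2.286, -0.001]
ft_force: [-0.8, -6.4, -3.0]
finger_gap: 0.015
grasp_force: 60.1
```

```bash
python3 s.py
```

```text
time 13.8
tcp_pos [ 0.5174 -0.0616  0.0525]
orientation [ 2.1539e+00  2.2863e+00 -7.0000e-04]
ft_force [-0.8377 -6.3775 -2.9514]
wrist_torque [-1.1508  0.1347  0.0663]
joint_pos [ 0.6271  0.3831 -0.6871  1.9004  0.2946  0.9599 -0.136 ]
finger_gap 0.015
```

Emit:
drive_tool(plan="0 0 0 0 0.0001 0 0.005;0 0 0 0 0 0 0.005;0 0 0 0 0 0 0.005")

```text
time: 14.1
tcp_pos: [0.5174, -0.0616, 0.0525]
orientation: [2.154, 2.286, -0.001]
ft_force: [-0.7, -6.4, -2.6]
finger_gap: 0.0151
grasp_force: 60.1
```

```bash
python3 s.py
```

```text
time 14.1
tcp_pos [ 0.5174 -0.0616  0.0525]
orientation [ 2.1539e+00  2.2861e+00 -8.0000e-04]
ft_force [-0.6597 -6.4243 -2.6106]
wrist_torque [-1.2198  0.1458  0.0814]
joint_pos [ 0.627   0.3831 -0.6871  1.9004  0.2946  0.9599 -0.1363]
finger_gap 0.0151
```

Emit:
drive_tool(plan="0 0 0 0 0.0001 0 0.005;0 0 0 0 0 0 0.005;0 0 0 0 0 0 0.005")

```text
time: 14.4
tcp_pos: [0.5174, -0.0616, 0.0525]
orientation: [2.154, 2.286, -0.001]
ft_force: [-0.9, -6.4, -2.9]
finger_gap: 0.0147
grasp_force: 60.2
```

Emit:
drive_tool(plan="0 0 0 0 0 0 0.02;0 0 0 0 0 0 0.03;0 0 0 0 0 0 0.035;0 0 0 0 0 0 0.035;0 0 0 0 0 0.02 0.035;0 0 0 0 0 0.04 0.035;0 0 0 0 0 0.045 0.02;0 0 0 0.001 -0.02 0.005 0.0;0 0 0 0.002 -0.035 0 0;0 0 0 0.002 -0.035 0 0;0 0 0 0.002 -0.035 0 0;0 0 0 0.002 -0.025 0 0;0 0 0 0.001 -0.012 0 0;0 0 0 0 0 0 0;0 0 0 0 0 0 0")

```text
time: 15.9
tcp_pos: [0.5277, -0.221, 0.1624]
orientation: [-2.152, -2.288, -0.001]
ft_force: [0.3, 0.7, 0.4]
finger_gap: 0.0002
grasp_force: 0.0
```

```bash
python3 s.py; python3 - <<'E'
from cell import snapshot
import cv2,numpy as np
im=snapshot("scene");t=snapshot("top");np.save("t3",t)
a=cv2.resize(im[150:270,240:400,::-1],None,fx=5,fy=5,interpolation=cv2.INTER_CUBIC)
cv2.imwrite("pics/s3.png",a)
cv2.imwrite("pics/t3.png",cv2.resize(t[165:265,250:440,::-1],None,fx=4,fy=4,interpolation=cv2.INTER_CUBIC))
E
```

```text
time 15.9
tcp_pos [ 0.5277 -0.221   0.1624]
orientation [-2.1516e+00 -2.2884e+00 -1.3000e-03]
ft_force [0.2953 0.7442 0.3592]
wrist_torque [ 0.015   0.0004 -0.0204]
joint_pos [ 0.8447  0.3391 -0.6337  1.6758  0.2121  1.1967  0.2218]
finger_gap 0.0002
```

View pics/s3.png

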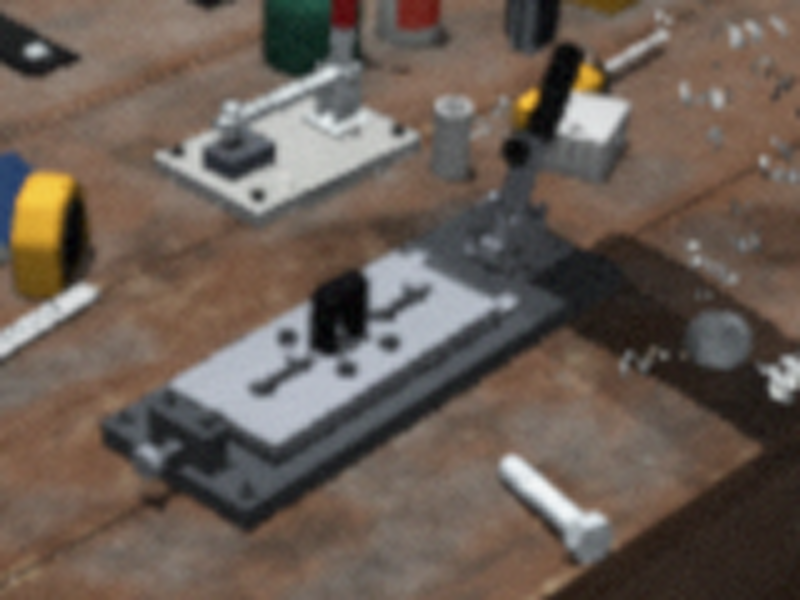

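View pics/t3.png

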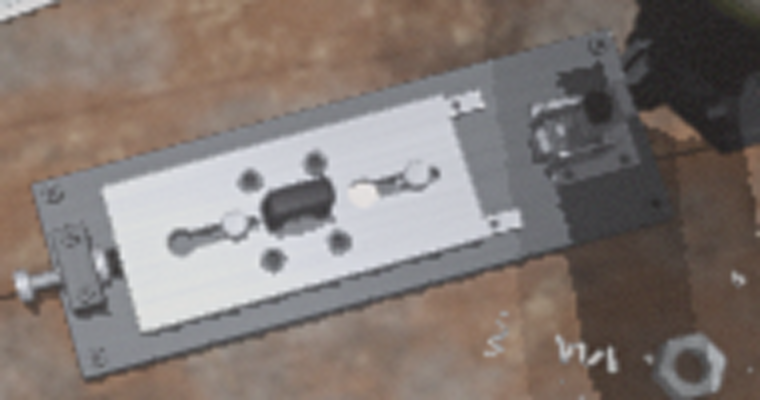

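The plate sits with both studs in the slots at (236,222) and (415,172), and its end touches the buffer at (115,262). I'll check where the gripper and handle project.

```bash
python3 - <<'E'
from h import *
p=[.51842,-.07732,.05886]
e=np.radians(63)
P=[[0,-.142-.101*np.cos(e)+.01*np.sin(e),.052+.101*np.sin(e)+.01*np.cos(e)],[0,-.142-.039*np.cos(e),.052+.039*np.sin(e)]]
P=world(p,P); P=np.r_[P,[[.5277,-.221,.154]]]
print(P.round(4))
print(((proj("scene",P)-[240,150])*5).round(),((proj("top",P)-[250,165])*4).round())
E
```

```text
[[ 0.5289 -0.256   0.1465]
 [ 0.5278 -0.2367  0.0867]
 [ 0.5277 -0.221   0.154 ]]
[[564.  44.]
 [535. 145.]
 [527.  51.]] [[710.  51.]
 [637.  94.]
 [644.  64.]]
```

Emit:
drive_tool(plan="0 0 0 0 0 -0.0125 0;0 0 0 0 0 -0.0123 0;0 0 0 0.0003 -0.006 0 0;0 0 0 0.0003 -0.006 0 0;0 0 0 0.0002 -0.003 0 0;0 0 0 0.0003 -0.0045 -0.002 0;0 0 0 0.0003 -0.0045 -0.002 0;0 0 0 0 0 0 0", grip_force=40)

```text
time: 16.8
tcp_pos: [0.529, -0.2473, 0.1339]
orientation: [2.154, 2.286, 0.001]
ft_force: [-0.7, 0.1, 0.8]
finger_gap: 0.0002
grasp_force: 0.4
```

```bash
python3 s.py
```

```text
time 16.8
tcp_pos [ 0.529  -0.2473  0.1339]
orientation [2.1539e+00 2.2862e+00 6.0000e-04]
ft_force [-0.6639  0.1455  0.7521]
wrist_torque [ 0.0809  0.0532 -0.024 ]
joint_pos [ 0.8577  0.3896 -0.6108  1.6755  0.2406  1.1519  0.2432]
finger_gap 0.0002
```

Emit:
drive_tool(plan="0 0 0 0.0003 -0.0043 -0.0026 0;0 0 0 0.0003 -0.0043 -0.0026 0;0 0 0 0.0002 -0.004 -0.0031 0;0 0 0 0.0002 -0.004 -0.0031 0")

```text
time: 17.2
tcp_pos: [0.5302, -0.2637, 0.1229]
orientation: [2.153, 2.286, 0.001]
ft_force: [-1.9, 2.7, 5.7]
finger_gap: 0.0001
grasp_force: 2.9
```

Contact at about 6 N, so I'll follow the arc.

Emit:
drive_tool(plan="0 0 0 0.0002 -0.0036 -0.0035 0;0 0 0 0.0002 -0.0036 -0.0035 0;0 0 0 0.0002 -0.0031 -0.004 0;0 0 0 0.0002 -0.0031 -0.004 0")

```text
time: 17.6
tcp_pos: [0.5311, -0.2776, 0.108]
orientation: [2.153, 2.285, 0.0]
ft_force: [-0.7, 0.8, 5.9]
finger_gap: -0.0001
grasp_force: 2.9
```

Emit:
drive_tool(plan="0 0 0 0.0001 -0.0026 -0.0043 0;0 0 0 0.0001 -0.0026 -0.0043 0;0 0 0 0.0001 -0.002 -0.0046 0;0 0 0 0.0001 -0.002 -0.0046 0")

```text
time: 18.0
tcp_pos: [0.5317, -0.2875, 0.0903]
orientation: [2.152, 2.284, -0.0]
ft_force: [-0.6, -1.3, 6.6]
finger_gap: 0.0001
grasp_force: 2.8
```

Now at about 14 degrees. I'll go slower as the pad bears.

Emit:
drive_tool(plan="0 0 0 0.0001 -0.001 -0.0032 0;0 0 0 0 -0.001 -0.0032 0;0 0 0 0 -0.001 -0.0032 0;0 0 0 0 0 0 0")

```text
time: 18.4
tcp_pos: [0.5316, -0.2903, 0.0802]
orientation: [2.153, 2.285, -0.0]
ft_force: [-0.4, -0.9, 3.5]
finger_gap: 0.0001
grasp_force: 0.9
```

Emit:
drive_tool(plan="0 0 0 0 -0.0005 -0.0025 0;0 0 0 0 -0.0005 -0.0025 0;0 0 0 0 0 0 0")

```text
time: 18.7
tcp_pos: [0.5314, -0.2908, 0.0752]
orientation: [2.153, 2.285, -0.0]
ft_force: [0.9, -2.3, 3.3]
finger_gap: 0.0001
grasp_force: 1.5
```

Emit:
drive_tool(plan="0 0 0 0 -0.0003 -0.0015 0;0 0 0 0 0 -0.0015 0;0 0 0 0 0 0 0")

```text
time: 19.0
tcp_pos: [0.5314, -0.2909, 0.0722]
orientation: [2.153, 2.286, -0.0]
ft_force: [0.8, -3.2, 3.9]
finger_gap: 0.0001
grasp_force: 2.0
```

Emit:
drive_tool(plan="0 0 0 0 0 -0.0015 0;0 0 0 0 0 -0.0015 0;0 0 0 0 0 0 0")

```text
time: 19.3
tcp_pos: [0.5315, -0.2912, 0.0699]
orientation: [2.153, 2.285, -0.001]
ft_force: [-0.7, -3.1, 10.5]
finger_gap: -0.0001
grasp_force: 5.0
```

```bash
python3 s.py;python3 - <<'E'
from cell import snapshot
import cv2
im=snapshot("scene")
cv2.imwrite("pics/s4.png",cv2.resize(im[150:270,240:400,::-1],None,fx=5,fy=5,interpolation=cv2.INTER_CUBIC))
E
```

```text
time 19.3
tcp_pos [ 0.5315 -0.2912  0.0699]
orientation [ 2.1530e+00  2.2852e+00 -6.0000e-04]
ft_force [-0.7237 -3.1023 10.4612]
wrist_torque [-0.7118  0.2101 -0.0213]
joint_pos [ 0.8711  0.5009 -0.565   1.6708  0.3011  1.056   0.2719]
finger_gap -0.0001
```

View pics/s4.png

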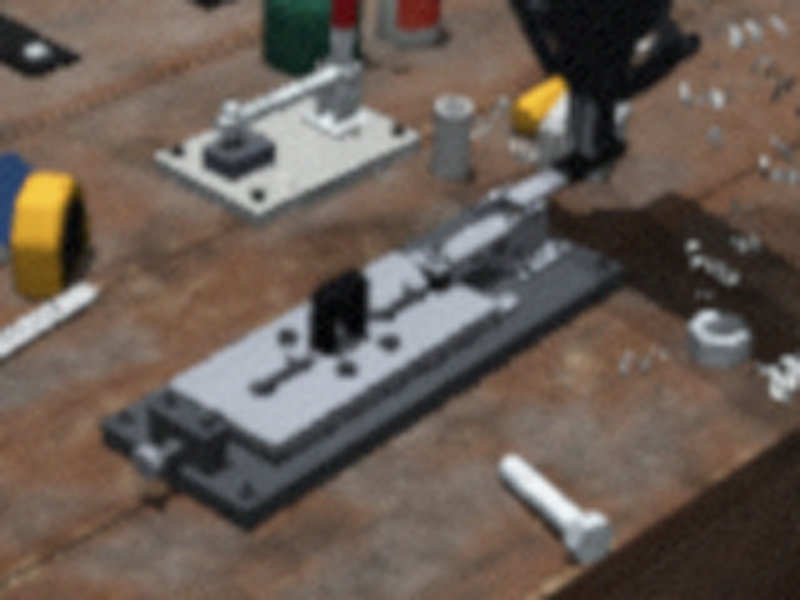

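The arm is down, with its pad on the plate's end at (435,280), and the press force is rising. I'll press further until it stops.

Emit:
drive_tool(plan="0 0 0 0 0 -0.001 0;0 0 0 0 0 0 0")

```text
time: 19.55
tcp_pos: [0.5315, -0.2912, 0.0697]
orientation: [2.153, 2.285, -0.001]
ft_force: [-3.7, -2.4, 17.9]
finger_gap: -0.0004
grasp_force: 9.0
```

Emit:
drive_tool(plan="0 0 0 0 0 -0.001 0;0 0 0 0 0 0 0;0 0 0 0 0 0 0")

```text
time: 19.85
tcp_pos: [0.5316, -0.2912, 0.0695]
orientation: [2.153, 2.285, -0.001]
ft_force: [-7.3, -0.4, 25.7]
finger_gap: 0.0003
grasp_force: 12.7
```

It doesn't move further under 26 N, so the handle is on its end stop. I'll back off and check.

Emit:
drive_tool(plan="0 0 0 0 0 0.002 0;0 0 0 0 0 0.002 0;0 0 0 0 0 0.01 0;0 0 0 0 0 0.03 0;0 0 0 0.001 -0.02 0.04 0;0 0 0 0.001 -0.03 0.04 0;0 0 0 0.001 -0.03 0.02 0;0 0 0 0 -0.03 0 0;0 0 0 0 0 0 0;0 0 0 0 0 0 0")

```text
time: 20.85
tcp_pos: [0.5337, -0.4001, 0.2103]
orientation: [-2.153, -2.285, -0.001]
ft_force: [0.1, 0.3, 0.1]
finger_gap: 0.0001
grasp_force: 0.0
```

```bash
python3 s.py;python3 - <<'E'
from cell import snapshot
import cv2,numpy as np
im=snapshot("scene");t=snapshot("top")
a=cv2.resize(im[165:265,280:400,::-1],None,fx=3,fy=3,interpolation=cv2.INTER_CUBIC)
b=cv2.resize(t[170:260,255:440,::-1],None,fx=4,fy=3,interpolation=cv2.INTER_CUBIC)
c=np.zeros((600,740,3),np.uint8);c[:300,:360]=a;c[300:570,:740]=b
cv2.imwrite("pics/s5.png",c)
E
```

```text
time 20.85
tcp_pos [ 0.5337 -0.4001  0.2103]
orientation [-2.1535e+00 -2.2853e+00 -1.1000e-03]
ft_force [0.0866 0.2807 0.1257]
wrist_torque [ 0.0468 -0.0283  0.028 ]
joint_pos [ 0.9585  0.4973 -0.5471  1.3516  0.2553  1.3639  0.4724]
finger_gap 0.0001
```

View pics/s5.png

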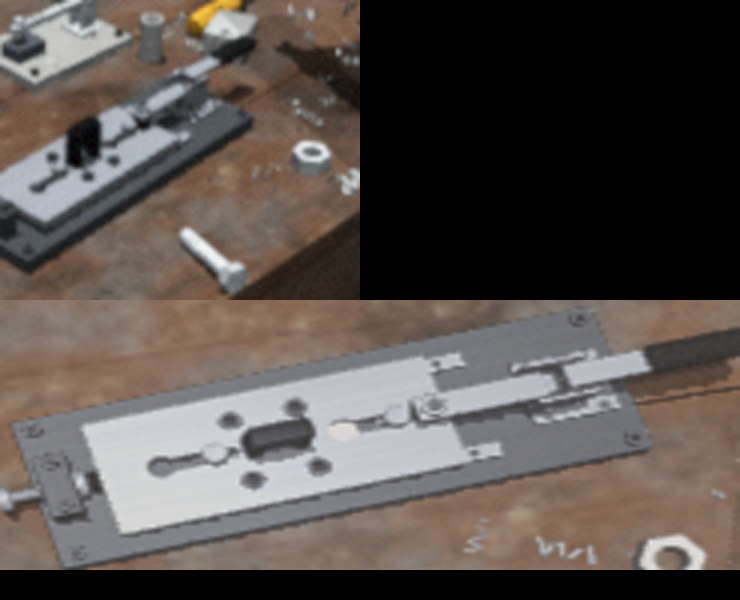

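The handle is level, the clamp arm's pad bears on the plate's end at (432,405), and the plate's far end is at the buffer at (95,482). I'm handing in.

```bash
python3 -c "
from cell import bot
print(bot.finish_job())"
```

```text
the job is handed in; nothing more can be done
None
```

The plate hangs on both studs, was pushed onto the stop buffer at about 6.5 N and let go, and is clamped with the handle level; I handed the job in at about 21 s, with the arm clear of everything.

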